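Set the right-angle camera tube on a microscope head

TASK

Two microscope heads stand on the service bench, and on one of them the right-angle camera tube has been started on the threaded photo port. Screw it on further, clockwise seen from above, and stop when its outlet points along the steel index tongue on the port flange, then let go. Leave the straight tube on the other head as it is.

Things in the scene. Friction and masses are not known exactly. Their poses are not given: they have to be found in the camera images.
- camera_elbow (a joint): Turn of the right-angle camera tube on its thread, rad, growing clockwise seen from above: 0 when the outlet points exactly along the index tongue; it starts 0.85 to 1.4 below 0 and can be turned past 0, to +1.0, with no stop at 0. The thread drags with about 0.1 N m and stays where it is left; the tube sinks 6 mm per full turn.
- elbow_grip (a point): Point inside the right-angle tube's square aluminium housing, on the upright screw axis, about 160 mm above the bench. Housing 36 mm wide with flat upright sides, from 24 mm below to 18 mm above this point. x is level, out along the round outlet (34 mm rim, mouth 60 mm from the axis); y is level, across the two plain sides to grasp; z up. Below it a round collar 40 mm across, 20 mm high.
- index_tip (a point): Pointed tip, on the upper face, of the flat steel index tongue (12 mm wide, 6 mm thick) that lies on the head's black top and sticks out radially from the round port flange (84 mm across); tip 80 mm from the screw axis. x points outward along the tongue, z up. The head's top is 100 mm above the bench, the flange's and tongue's 106 mm.
- straight_tube (a joint): Turn of the plain upright tube (34 mm across, top 194 mm above the bench, with a small thumbscrew at its side) on the other head, in rad, 0 as it stands; it turns if pushed and is to be left alone. That head has no tongue.

How it is judged:
By the outcome, as a careful person would: the job done as asked, in the order asked, and still so for the second after the job is handed in, with the robot touching nothing.
It also fails if it takes over 32 s, if anything falls off the work surface, if the arm or the gripper's body presses on something with over 40 N, if the wrist force passes 120 N, or if a joint passes its speed limit or range.

ROBOT

A 7-joint arm with a two-finger parallel gripper is mounted at the origin on the work surface. World frame = base frame: x ahead of the robot, y to its left, z up, the work surface at z = 0. Lengths are in m, angles in rad, forces in N, time in s.
With the tool pointing down it reaches from about 0.425 to 1.025 m from the base axis. Payload 3.6 kg.
Tool frame: the origin (TCP) lies between the finger pads; the fingertips stand 8 mm ahead of it and the grasp point (between the pads) lies 11 mm behind it (manip.nose_length is the distance from the TCP to the fingertips, in m); z points along the fingers, y is the line along which they close (so a half turn about z gives the same grasp; the last joint's range is limited). The gripper opens to 85 mm and grips with 20 to 120 N. Pads are 22 mm wide; open, the fingers measure 114 mm over their backs; the gripper's body (76 mm by 85 mm) begins 54 mm behind the grasp point. The pads swing forward as they close: fully open they stand 13 mm farther back than shut.
Start: joints at [-1.262, 0.591, 0.048, 1.609, -0.033, 0.943, -0.034], TCP at [0.284, 0.667, 0.239] pointing down, gripper open.
Joint ranges: [-2.69, 2.69], [-0.47, 2.24], [-1.27, 1.36], [0.19, 2.51], [-1.53, 4.68], [0.08, 2.07], [-3.09, 3.09]. Speed limits (rad/s): [2.57, 2.57, 3.14, 3.14, 3.14, 3.14, 3.14].

INTERFACE

Orientations are given as a unit quaternion [x, y, z, w].
In Python, from workcell import get_obs, imaging, ticket, manip gives the robot as it stands. The module is installed in compiled form; this text tells all that it offers.
- The arm moves only by the tool carry_out, never from a script. Its argument "commands" is a list of rows, each a list of 7 numbers: the opening, from -1 (shut) to 1 (fully open), then the shift along the tool's x, y, z in units of 30 mm (1.0 is 30 mm), then the turn, a rotation vector about the tool's x, y, z in rad. A call has 1 to 12 rows; each row is the pose to reach, as a shift and turn from the pose commanded when the call began, along the tool's axes at that moment; what a row does not reach only later rows make up. A row lasts 1/12 s, in which the tool goes at most 41.7 mm and 7.16 degrees, less where a joint would pass 70% of its speed; a pose out of reach is approached as far as the arm can. A call with a gripper value outside its range is refused whole. The fingers move at their own pace and stop on an object; the grip force is fixed at half the most. Time passes only in rows, so rows that repeat a pose let the fingers close. It gives the time, the measured TCP pose, the force, the opening and the grip force at its end, in the units of the state.
- get_obs(): the state, without advancing time (a new reading comes with each control period).
- imaging.camera(name): name is "scene" or "top" or "wrist"; returns a dict with "pixels" (384x512x3 uint8, red, green, blue), "fov_y" (degrees; the focal length in pixels is half the picture's height over the tangent of half this angle, whatever the lens; pixels are square), "cx", "cy" (the principal point, pixels), "R" (3x3) and "t" (3): a world point X has camera coordinates R X + t; the wrist camera has in their place "T_tool_cam" (4x4, takes a point from camera to tool coordinates, whose origin is the TCP and whose axes are the flange's). Camera axes: x right, y down, z forward; pixel columns grow to the right and rows downward; lengths in m; the calibration is good to about 2 mm. A picture is of the moment at which its call begins: read the wrist's pose just before it. There is no depth.
- ticket.close_job(): hands the job in; it is judged then, once.
The state is a dict: "time_s": time; "q": joint angles; "qvel": joint speeds; "effort": joint torques, N m; "tool_pos": TCP position; "tcp_rot": TCP orientation; "ft_force": force on the tool from outside, world axes, zero at the start; "moment": the same for the moment, N m; "finger_gap": opening from 0.0 (shut) to 1.0 (fully open); "grasp_force": force on a finger pad.
Only numpy, scipy, OpenCV 4.12 (cv2) and the standard library are available. Lean on these libraries where they do the work, as an engineer would, in place of code of your own. Each camera call takes 0.05 s, during which the arm holds its last target. There are 200 camera calls.

## Working session

There is one attempt and no reset: what is moved stays moved. The work goes in short steps, Python scripts to look and compute and a tool call to move; the robot and the scene stay as the last step left them, time stands still between calls to the robot, and variables do not carry over. Pictures are saved under pics/ and viewed, at most 10 in all, crops included, and the job is handed in when it is done.

Besides the shell and the picture viewer there is one more tool, called after "Request:" as name(argument=value, ...), one argument or row to a line, values as JSON. carry_out: Moves the arm, as the interface text tells. Its arguments: {"type":"object","properties":{"commands":{"type":"array"}},"required":["commands"]}

```bash
mkdir -p pics
python3 - <<'E'
from workcell import get_obs, imaging, manip
import cv2,numpy as np,pickle
o=get_obs();print(o['time_s'],o['tool_pos'],o['tcp_rot'],o['finger_gap'],manip.nose_length)
for n in("scene","top","wrist"):
    c=imaging.camera(n);pickle.dump((c,o),open(f'{n}0.pkl','wb'))
    cv2.imwrite(f'pics/{n}0.png',c['pixels'][:,:,::-1])
    print(n,c['fov_y'],c['cx'],c['cy'],[np.round(c[k],3).tolist() for k in('R','t','T_tool_cam') if k in c], [k for k in c])
E
```

```text
0.0 [0.28319119 0.66649265 0.23812016] [ 1.99518854e-01  9.79893308e-01 -1.13981825e-03 -1.81379763e-04] 0.9983002019713016 0.008
scene 54.9836363119681 250.59282024431752 194.00609048045877 [[[-0.209, 0.978, 0.015], [0.498, 0.12, -0.859], [-0.842, -0.172, -0.512]], [0.145, -0.092, 1.293]] ['pixels', 'fov_y', 'cx', 'cy', 'R', 't']
top 50.05654765070453 257.5603959372061 194.6240233460077 [[[-0.018, -1.0, -0.018], [-0.993, 0.02, -0.117], [0.117, 0.015, -0.993]], [-0.029, 0.523, 1.123]] ['pixels', 'fov_y', 'cx', 'cy', 'R', 't']
wrist 58.50034769503287 259.68408222233444 194.8926233560512 [[[0.0, -0.958, -0.287, 0.073], [1.0, -0.0, 0.002, -0.001], [-0.002, -0.287, 0.958, -0.134], [0.0, 0.0, 0.0, 1.0]]] ['pixels', 'fov_y', 'cx', 'cy', 'T_tool_cam']
```

View pics/top0.png

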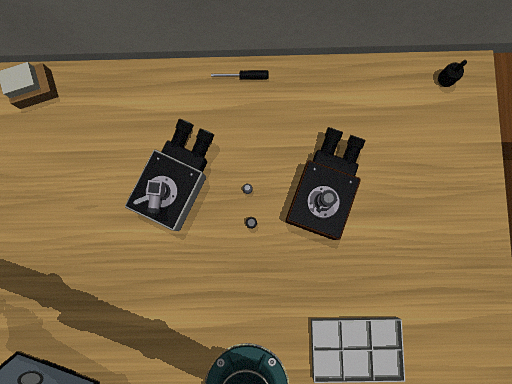

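View pics/scene0.png

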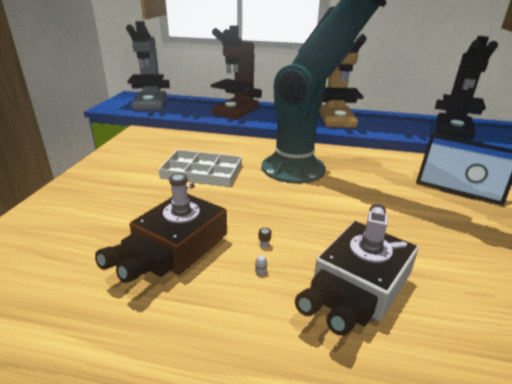

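```bash
cat > h.py <<'E'
import numpy as np,pickle
from scipy.spatial.transform import Rotation as Ro
def cam(c,o=None):
    f=192/np.tan(np.radians(c['fov_y']/2))
    if 'R' in c: return f,np.array(c['R']),np.array(c['t'])
    T=np.eye(4);T[:3,:3]=Ro.from_quat(o['tcp_rot']).as_matrix();T[:3,3]=o['tool_pos']
    M=np.linalg.inv(T@np.array(c['T_tool_cam']));return f,M[:3,:3],M[:3,3]
def ray(c,o,u,v,z):
    f,R,t=cam(c,o);d=R.T@np.array([(u-c['cx'])/f,(v-c['cy'])/f,1]);p=-R.T@t
    return p+d*(z-p[2])/d[2]
def proj(c,o,X):
    f,R,t=cam(c,o);p=R@np.array(X)+t;return np.array([c['cx']+f*p[0]/p[2],c['cy']+f*p[1]/p[2]])
E
python3 - <<'E'
from h import *;import cv2
c,o=pickle.load(open('top0.pkl','rb'))
w,_=pickle.load(open('wrist0.pkl','rb'))
a=cv2.resize(c['pixels'][140:240,110:220],None,fx=5,fy=5,interpolation=2)
cv2.imwrite('pics/topcrop.png',a[:,:,::-1])
print(ray(c,o,160,191,.106),ray(c,o,135,207,.106))
E
```

```text
[0.52867991 0.21617128 0.106     ] [0.48770986 0.28162804 0.106     ]
```

View pics/topcrop.png

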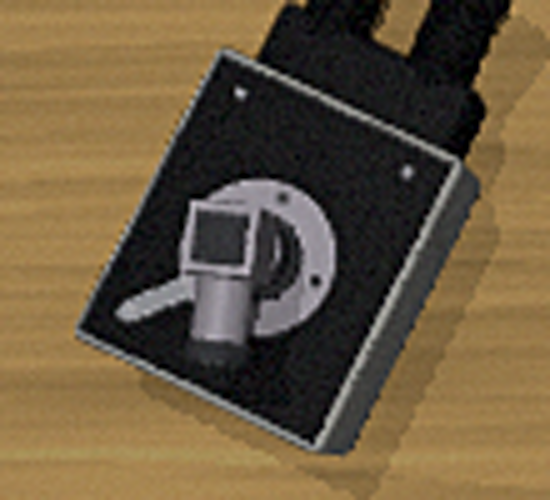

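View pics/wrist0.png

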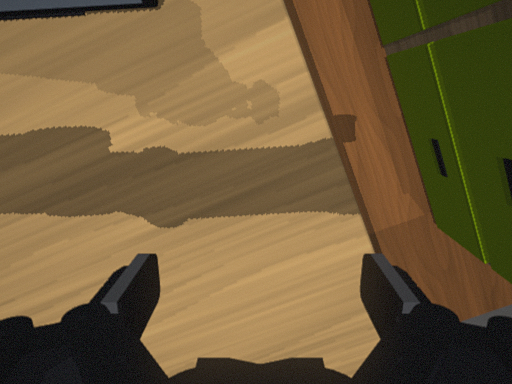

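Run:
```python
from h import *
c,o=pickle.load(open('top0.pkl','rb'))
P=lambda u,v,z:ray(c,o,110+u/5,140+v/5,z)
f=P(258,258,.106);t=P(120,312,.106);h=P(221,238,.178);m=P(219,355,.160)
print(f,t,h,m,np.linalg.norm(t-f))
an=lambda a,b:np.degrees(np.arctan2(b[1]-a[1],b[0]-a[0]))
print('tongue',an(f,t),'edges',an(P(190,200,.178),P(182,270,.178)),an(P(265,208,.178),P(255,275,.178)), an(h,m))
R=Ro.from_quat(o['tcp_rot']).as_matrix();print(R.round(3))
print((R.T@(np.r_[h[:2],.33]-o['tool_pos'])/.03).round(2))
```

```text
[0.52700032 0.21192734 0.106     ] [0.49989384 0.28447108 0.106     ] [0.52789697 0.21218386 0.178     ] [0.47172996 0.21738359 0.16      ] 0.07744259449627493
tongue 110.48855676396533 edges 174.24411939330375 172.02989175674688 174.7108495937235
[[-0.92   0.391 -0.001]
 [ 0.391  0.92  -0.002]
 [-0.    -0.002 -1.   ]]
[-13.43 -10.76  -3.04]
```

Request:
carry_out(
  commands=[
    [1, -13.4, -10.75, -3, 0, 0, -0.3],
    [1, -13.4, -10.75, -3, 0, 0, -0.3],
    [1, -13.4, -10.75, -3, 0, 0, -0.3],
    [1, -13.4, -10.75, -3, 0, 0, -0.3],
    [1, -13.4, -10.75, -3, 0, 0, -0.3],
    [1, -13.4, -10.75, -3, 0, 0, -0.3],
    [1, -13.4, -10.75, -3, 0, 0, -0.3],
    [1, -13.4, -10.75, -3, 0, 0, -0.3],
    [1, -13.4, -10.75, -3, 0, 0, -0.3],
    [1, -13.4, -10.75, -3, 0, 0, -0.3],
    [1, -13.4, -10.75, -3, 0, 0, -0.3],
    [1, -13.4, -10.75, -3, 0, 0, -0.3],
  ],
)

```text
time_s: 1.15
tool_pos: [0.5169, 0.2313, 0.3256]
tcp_rot: [0.051, 0.999, -0.0, -0.0]
ft_force: [1.1, -0.2, 0.4]
finger_gap: 1.003
grasp_force: 0.0
```

Request:
carry_out(
  commands=[
    [1, 0, 0, 0, 0, 0, 0],
    [1, 0, 0, 0, 0, 0, 0],
    [1, 0, 0, 0, 0, 0, 0],
  ],
)

```text
time_s: 1.4
tool_pos: [0.5162, 0.2337, 0.3251]
tcp_rot: [0.051, 0.999, 0.0, -0.0]
ft_force: [-0.3, 0.6, 0.0]
finger_gap: 1.002
grasp_force: 0.0
```

Run:
```python
from workcell import get_obs, imaging
import cv2,pickle
from h import *
o=get_obs();c=imaging.camera('wrist');pickle.dump((c,o),open('wrist1.pkl','wb'))
cv2.imwrite('pics/wrist1.png',cv2.resize(c['pixels'],(800,600),interpolation=2)[:,:,::-1]);print(o['tool_pos'],Ro.from_quat(o['tcp_rot']).as_matrix().round(3),o['q'])
```

```text
[0.51615904 0.23366904 0.32509216] [[-0.995  0.102 -0.001]
 [ 0.102  0.995  0.001]
 [ 0.001  0.    -1.   ]] [-0.5488704   0.298114    0.0565207   1.88103133 -0.02119827  0.96343926
  0.98600027]
```

View pics/wrist1.png

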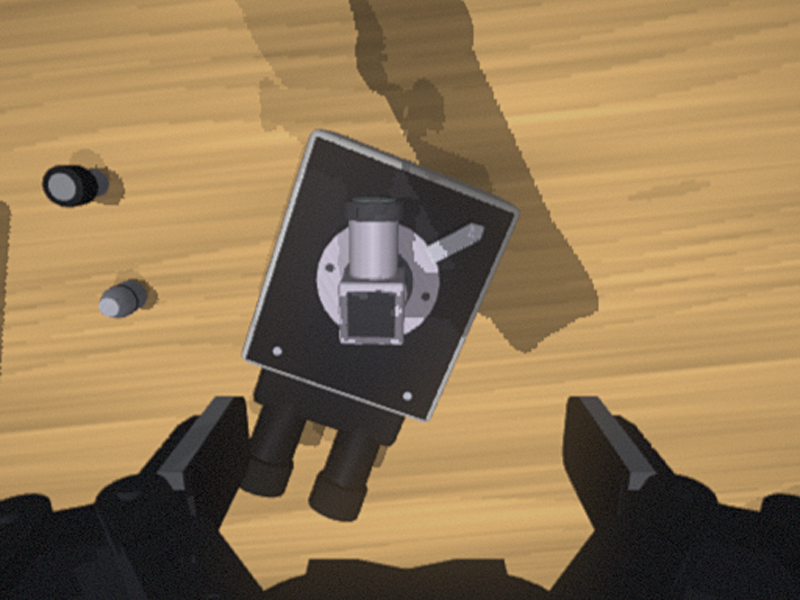

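Run:
```python
from h import *
import cv2
c,o=pickle.load(open('wrist1.pkl','rb'))
s=512/800
P=lambda u,v,z:ray(c,o,(u+.5)*s-.5,(v+.5)*s-.5,z)
an=lambda a,b:np.degrees(np.arctan2(b[1]-a[1],b[0]-a[0]))
f=P(378,280,.106);t=P(483,227,.106);h=P(373,313,.178)
a0,a1=P(423,250,.106),P(478,231,.106)
print(f,t,np.linalg.norm(t-f),h,'tongue',an(f,t))
print('sides',an(P(341,345,.178),P(340,284,.178)),an(P(404,342,.178),P(407,281,.178)),np.linalg.norm(P(341,345,.178)-P(404,342,.178)))
print('bw',an(P(341,345,.178),P(404,342,.178)))
# mask tongue: bright grey outside flange radius 44mm
g=c['pixels'].astype(int);m=(g.min(2)>85)&(g.max(2)-g.min(2)<40)
vv,uu=np.nonzero(m)
X=np.array([ray(c,o,u,v,.106) for u,v in zip(uu,vv)])
d=X[:,:2]-f[:2];r=np.hypot(*d.T);th=np.degrees(np.arctan2(d[:,1],d[:,0]))
k=(r>.046)&(r<.085)&(th>85)&(th<140)
vx,vy,x0,y0=cv2.fitLine(X[k,:2].astype(np.float32),2,0,.01,.01).ravel()
print(k.sum(),'tongue line',np.degrees(np.arctan2(vy,vx)),x0,y0,'rmax',r[k].max(), 'off',vx*(f[1]-y0)-vy*(f[0]-x0))
# outlet barrel pixels on z~.172
X=np.array([ray(c,o,u,v,.16) for u,v in zip(uu,vv)])
b=X[:,:2]-h[:2];e=np.array([-.99,.1]);al=b@e;la=b@np.array([-.1,-.99])
k=(al>.022)&(al<.046)&(abs(la)<.019)
for lo in np.arange(.022,.046,.006):
    q=k&(al>=lo)&(al<lo+.006);print(lo,la[q].min(),la[q].max())
R=Ro.from_quat(o['tcp_rot']).as_matrix()
for p in(f,h):print((R.T@(np.r_[p[:2],.154]-o['tool_pos'])/.03).round(3))
```

```text
[0.52903445 0.21298656 0.106     ] [0.500351   0.28609721 0.106     ] 0.07853603233436082 [0.5298315  0.21360931 0.178     ] tongue 111.42153145907032
sides 173.04795560091264 171.4591888801879 0.03535479441303858
bw 87.02522630231135
486 tongue line 11.509072 0.5034604 0.27279198 rmax 0.08497805350643939 off -0.06370553963693855
0.022 -0.0184444695740265 0.018816495158337478
0.027999999999999997 -0.018449506542401586 0.018589050977345735
0.033999999999999996 -0.018455318755661077 0.018396240588276054
0.039999999999999994 -0.018459428612648876 0.01817375187704183
[-0.502 -0.645  5.702]
[-0.526 -0.621  5.702]
```

Request:
carry_out(
  commands=[
    [1, -0.51, -0.63, 0.5, 0, 0, 0.02],
    [1, -0.51, -0.63, 1.7, 0, 0, 0.02],
    [1, -0.51, -0.63, 3.0, 0, 0, 0.02],
    [1, -0.51, -0.63, 4.2, 0, 0, 0.02],
    [1, -0.51, -0.63, 5.2, 0, 0, 0.02],
    [1, -0.51, -0.63, 5.7, 0, 0, 0.02],
    [1, -0.51, -0.63, 5.7, 0, 0, 0.02],
    [1, -0.51, -0.63, 5.7, 0, 0, 0.02],
  ],
)

```text
time_s: 2.12
tool_pos: [0.5286, 0.2147, 0.1534]
tcp_rot: [0.059, 0.998, -0.0, -0.001]
ft_force: [0.4, -0.4, -0.1]
finger_gap: 0.997
grasp_force: 0.0
```

Request:
carry_out(
  commands=[
    [0, 0, 0, 0, 0, 0, 0],
    [-0.2, 0, 0, 0, 0, 0, 0],
    [-0.4, 0, 0, 0, 0, 0, 0],
    [-1, 0, 0, 0, 0, 0, 0],
    [-1, 0, 0, 0, 0, 0, 0],
    [-1, 0, 0, 0, 0, 0, 0],
    [-1, 0, 0, 0, 0, 0, 0],
    [-1, 0, 0, 0, 0, 0, 0],
    [-1, 0, 0, 0, 0, 0, 0],
    [-1, 0, 0, 0, 0, 0, 0],
  ],
)

```text
time_s: 2.95
tool_pos: [0.5306, 0.2131, 0.1558]
tcp_rot: [0.061, 0.998, 0.0, 0.001]
ft_force: [-1.0, -0.4, 5.3]
finger_gap: 0.413
grasp_force: 61.8
```

Run:
```python
from workcell import get_obs, imaging
import cv2,pickle
from h import *
o=get_obs();c=imaging.camera('wrist');pickle.dump((c,o),open('wrist2.pkl','wb'))
cv2.imwrite('pics/wrist2.png',cv2.resize(c['pixels'],(800,600),interpolation=2)[:,:,::-1]);print(o['tool_pos'],Ro.from_quat(o['tcp_rot']).as_matrix().round(3),o['q'],o['ft_force'],o['moment'],o['grasp_force'])
```

```text
[0.53055462 0.21312883 0.15575264] [[-0.993  0.122  0.002]
 [ 0.122  0.993  0.001]
 [-0.002  0.001 -1.   ]] [-0.49859751  0.51189564  0.05109664  2.02688956 -0.04428277  0.6019295
  1.03111772] [-0.99468488 -0.42021567  5.29031921] [-0.05675048  0.22761394  0.00458771] 61.8123722076416
```

View pics/wrist2.png

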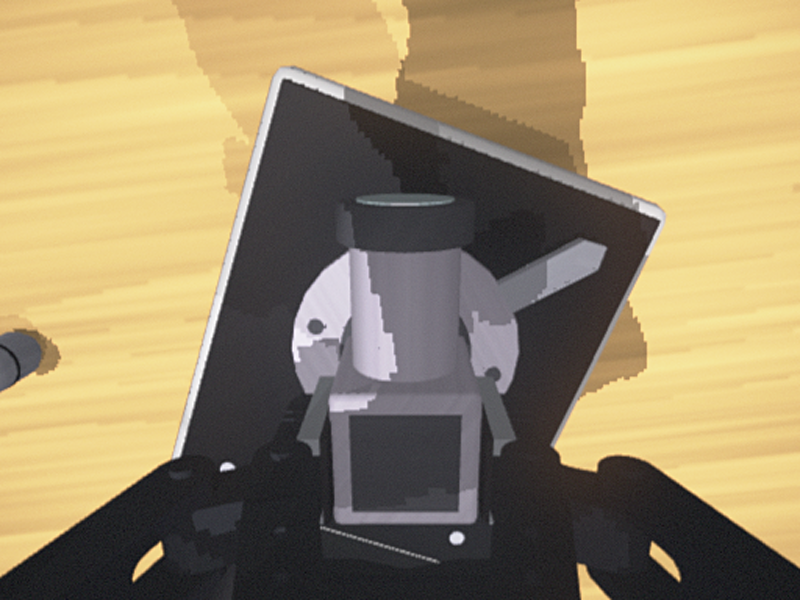

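Run:
```python
from h import *
c,o=pickle.load(open('wrist2.pkl','rb'))
s=512/800
P=lambda u,v,z=.106:ray(c,o,(u+.5)*s-.5,(v+.5)*s-.5,z)
an=lambda a,b:np.degrees(np.arctan2(b[1]-a[1],b[0]-a[0]))
t=P(606,248);print('tip',t,an(o['tool_pos'],t),np.linalg.norm(t[:2]-o['tool_pos'][:2]))
print('edges',an(P(512,278),P(580,239)),an(P(515,310),P(595,270)))
f=P(406,334);print('flange',f,an(f,t),P(292,334)-P(519,334))
```

```text
tip [0.50057836 0.28625178 0.106     ] 112.29084698308401 0.07902874352071658
edges 114.38998201831492 111.35438095614597
flange [0.52356306 0.21341807 0.106     ] 107.5145398666892 [-0.01013464 -0.08205928  0.        ]
```

Request:
carry_out(
  commands=[
    [-1, 0, 0, 0.0, 0, 0, 0.08],
    [-1, 0, 0, 0.0, 0, 0, 0.17],
    [-1, 0, 0, 0.01, 0, 0, 0.26],
    [-1, 0, 0, 0.01, 0, 0, 0.35],
    [-1, 0, 0, 0.01, 0, 0, 0.44],
    [-1, 0, 0, 0.02, 0, 0, 0.53],
    [-1, 0, 0, 0.02, 0, 0, 0.62],
    [-1, 0, 0, 0.02, 0, 0, 0.71],
    [-1, 0, 0, 0.03, 0, 0, 0.8],
    [-1, 0, 0, 0.03, 0, 0, 0.88],
    [-1, 0, 0, 0.03, 0, 0, 0.95],
    [-1, 0, 0, 0.03, 0, 0, 1.0],
  ],
)

```text
time_s: 4.0
tool_pos: [0.5307, 0.2129, 0.1548]
tcp_rot: [0.533, 0.846, 0.001, 0.001]
ft_force: [-0.2, -0.5, 5.1]
finger_gap: 0.411
grasp_force: 61.8
```

Request:
carry_out(
  commands=[
    [-1, 0, 0, 0, 0, 0, 0],
    [-1, 0, 0, 0, 0, 0, 0],
    [-1, 0, 0, 0, 0, 0, 0],
  ],
)

```text
time_s: 4.25
tool_pos: [0.5307, 0.2129, 0.1548]
tcp_rot: [0.532, 0.847, 0.001, 0.0]
ft_force: [-0.8, -0.4, 5.3]
finger_gap: 0.412
grasp_force: 61.8
```

Run:
```python
from workcell import get_obs, imaging
import cv2,pickle
from h import *
o=get_obs();c=imaging.camera('wrist');pickle.dump((c,o),open('wrist3.pkl','wb'))
R=Ro.from_quat(o['tcp_rot']).as_matrix()
cv2.imwrite('pics/wrist3.png',cv2.resize(c['pixels'],(800,600),interpolation=2)[:,:,::-1]);print(o['tool_pos'],np.degrees(np.arctan2(R[1,0],R[0,0])),o['q'],o['ft_force'],o['moment'],o['grasp_force'])
```

```text
[0.53067814 0.21289335 0.15481203] 115.66969912293926 [-0.70301849  0.53549708  0.33565767  2.03656204 -0.29678354  0.61317565
  0.28120722] [-0.81169394 -0.35237826  5.29146314] [-0.17301605  0.11290779 -0.0883207 ] 61.81557297706604
```

View pics/wrist3.png

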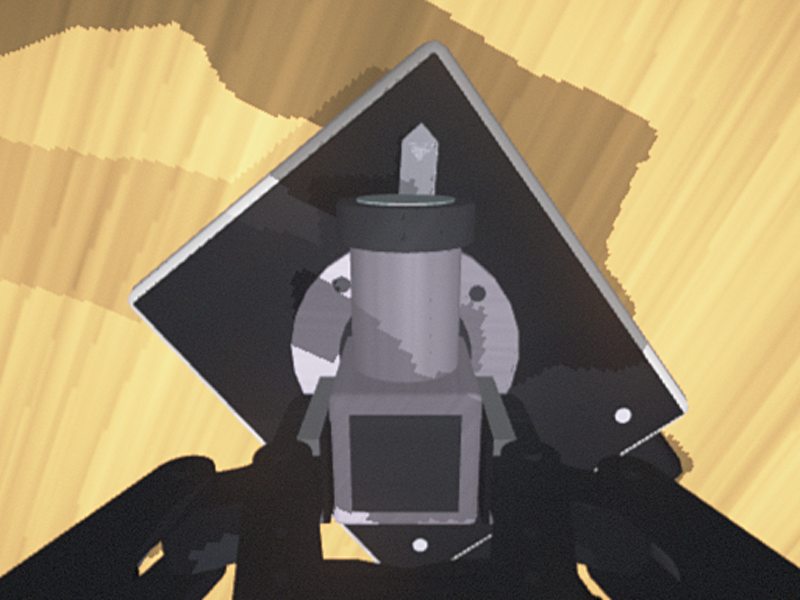

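Run:
```python
from h import *
c,o=pickle.load(open('wrist3.pkl','rb'))
s=512/800
P=lambda u,v,z=.106:ray(c,o,(u+.5)*s-.5,(v+.5)*s-.5,z)
an=lambda a,b:np.degrees(np.arctan2(b[1]-a[1],b[0]-a[0]))
t=P(420.5,124);f=P(405.5,334)
print('tip',t,an(o['tool_pos'],t),'flange',f,an(f,t),'edges',an(P(400,190),P(402,140)),an(P(437,190),P(438,140)))
print('outlet',an(P(405.5,378,.177),P(405.5,250,.177)),an(P(405,460,.178),P(405.3,222,.178)))
```

```text
tip [0.50034093 0.28588824 0.106     ] 112.56812694465106 flange [0.52719344 0.21879043 0.106     ] 111.81125756491112 edges 113.1610223030305 115.45811529950036
outlet 115.66402596274993 115.58551397342131
```

Request:
carry_out(
  commands=[
    [-1, 0, 0, 0, 0, 0, 0.03],
    [-1, 0, 0, 0, 0, 0, 0.062],
    [-1, 0, 0, 0, 0, 0, 0.062],
    [-1, 0, 0, 0, 0, 0, 0.062],
    [-1, 0, 0, 0, 0, 0, 0.062],
  ],
)

```text
time_s: 4.72
tool_pos: [0.5307, 0.2129, 0.1547]
tcp_rot: [0.559, 0.829, 0.001, 0.0]
ft_force: [-0.8, -0.5, 5.7]
finger_gap: 0.41
grasp_force: 61.9
```

Run:
```python
from workcell import get_obs, imaging
import cv2,pickle
from h import *
o=get_obs();c=imaging.camera('wrist');pickle.dump((c,o),open('wrist4.pkl','wb'))
R=Ro.from_quat(o['tcp_rot']).as_matrix()
a=cv2.resize(c['pixels'][60:300,170:350],None,fx=2.5,fy=2.5,interpolation=2)
cv2.imwrite('pics/wrist4.png',a[:,:,::-1]);print(o['tool_pos'],np.degrees(np.arctan2(R[1,0],R[0,0])),o['moment'])
```

```text
[0.53069023 0.21288919 0.15472889] 112.08737292359163 [-0.23269847  0.18456872 -0.05757591]
```

View pics/wrist4.png

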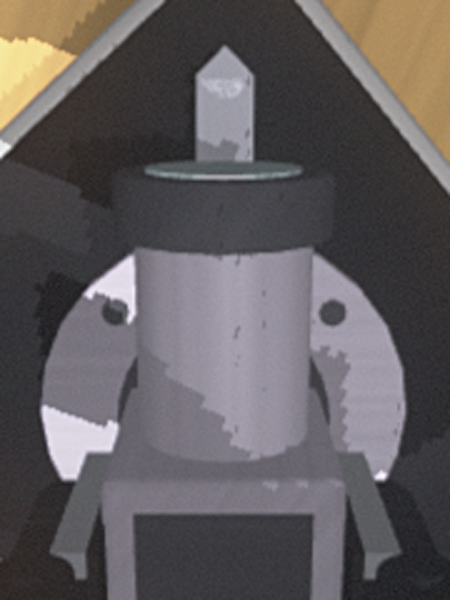

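Request:
carry_out(
  commands=[
    [-0.1, 0, 0, 0, 0, 0, 0],
    [0.2, 0, 0, 0, 0, 0, 0],
    [0.6, 0, 0, 0, 0, 0, 0],
    [1, 0, 0, 0, 0, 0, 0],
    [1, 0, 0, 0, 0, 0, 0],
    [1, 0, 0, 0, 0, 0, 0],
    [1, 0, 0, 0, 0, 0, 0],
    [1, 0, 0, 0, 0, 0, 0],
  ],
)

```text
time_s: 5.43
tool_pos: [0.5299, 0.213, 0.1534]
tcp_rot: [0.558, 0.83, -0.0, -0.0]
ft_force: [1.2, 1.5, -0.4]
finger_gap: 1.0
grasp_force: 0.0
```

Request:
carry_out(
  commands=[
    [1, 0, 0, -0.5, 0, 0, 0],
    [1, 0, 0, -1.2, 0, 0, 0],
    [1, 0, 0, -2, 0, 0, 0],
    [1, 0, 0, -3, 0, 0, 0],
    [1, 0, 0, -4, 0, 0, 0],
    [1, 0, 0, -4.5, 0, 0, 0],
    [1, 0, 0, -4.5, 0, 0, 0],
    [1, 0, 0, -4.5, 0, 0, 0],
    [1, 0, 0, -4.5, 0, 0, 0],
  ],
)

```text
time_s: 6.18
tool_pos: [0.529, 0.2129, 0.2875]
tcp_rot: [0.558, 0.83, -0.001, -0.001]
ft_force: [-0.5, 0.5, -0.5]
finger_gap: 1.004
grasp_force: 0.0
```

Run:
```python
from workcell import get_obs, imaging
import cv2,pickle
from h import *
o=get_obs();c=imaging.camera('wrist');pickle.dump((c,o),open('wrist5.pkl','wb'))
R=Ro.from_quat(o['tcp_rot']).as_matrix()
a=cv2.resize(c['pixels'][80:270,180:330],None,fx=3,fy=3,interpolation=2)
cv2.imwrite('pics/wrist5.png',a[:,:,::-1]);print(o['tool_pos'],np.degrees(np.arctan2(R[1,0],R[0,0])),o['ft_force'],o['finger_gap'])
```

```text
[0.52901213 0.21286744 0.28745385] 112.1869326773009 [-0.49630957  0.49912557 -0.48128612] 1.0038799990507834
```

View pics/wrist5.png

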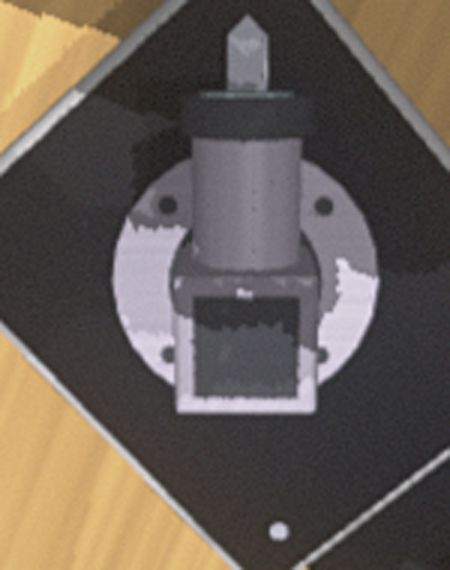

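The outlet (centre column about 247) lines up with the tongue tip (247, 15), and the flange (centre about 246) and housing are symmetric about the same line. The gripper is clear of the tube.

```bash
python3 -c "
from workcell import ticket
print(ticket.close_job())"
```

```text
the job is handed in; nothing more can be done
None
```

The right-angle tube is screwed on clockwise by about 61°, its outlet lines up with the index tongue to within about half a degree in the wrist images, the gripper has let go and is clear, the arm never went near the straight tube, and the job is handed in at about 6.2 s.

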